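# Aim the beam turret at the trap and open the shutter

## Task

Make the test beam safe to run: with one fingertip, push the long arm of the beam turret round until it points straight at the middle of the finned beam trap, and only then push the lever on top of the projector round until its shutter stands fully open against the stop. Push only: do not lift the turret's arm off its spindle, and leave the trap, the other two posts and the loose things on the bench where they stand.

Things in the scene. Friction and masses are not known exactly. Their poses are not given: they have to be found in the camera images.
- turret: Beam turret: round dark steel foot fixed to the bench (104 mm across and 12 mm high, then 72 mm across up to z = 45 mm). Origin on the turning axis (vertical) at bench level. On it turns the aluminium rotor: hub 62 mm across up to z = 79 mm, a small upright mirror on the hub up to z = 106 mm, one long arm and, opposite, a short stub with a round steel weight 34 mm across (ends 69 mm from the axis).
- pointer_tip (a point): Pointed end of the turret's long arm, 115 mm from the turning axis, 67 mm above the bench. The point's own x axis points outward along the arm (the way it points), z up. The arm is a straight bar 12 mm thick, from z = 53 to 81 mm (28 mm tall), straight from the hub to 100 mm from the axis, then a 4 mm radius nose. The space under and beside it, beyond 52 mm from the axis, is free down to the bench.
- rotor (a joint): Angle of the turret's arm in rad, growing anticlockwise seen from above; at 0 the arm points along the turret's own -x. It turns freely either way (more than a full turn in all), with light friction (about 0.07 N m) that keeps it where it is left; a push of about 1 N at the arm moves it. The rotor merely sits on its spindle and would come up if lifted (0.38 kg).
- trap: Beam trap: loose round dark steel post with six flat cooling fins like a stack of discs, 60 mm across the fins, 94 mm tall, 0.6 kg. Origin at the centre of its underside, on the bench. The turret's arm must point at its axis. It stands about 200 mm from the turret's axis, on the far side from the robot, in one of three places that it shares by chance with the ball post and the square post.
- trap_axis (a point): Point on the trap's axis at the height of the turret's arm, 67 mm above the bench.
- ball_post: Loose white ball 44 mm across on a thin post with a round foot 54 mm across, 97 mm tall. Origin at the centre of its underside. Not to be disturbed.
- square_post: Loose plain square dark post 30 mm wide on a square foot of 46 mm, 94 mm tall. Origin at the centre of its underside. Not to be disturbed.
- projector: Light projector, a fixed black box 280 x 220 x 130 mm (x, y, z), on the left of the bench. Origin at the centre of its underside. Its -y side faces the turret and carries the light opening and the shutter.
- lever_hinge (a point): Point on the vertical hinge of the shutter, at the lever's mid height (164 mm above the bench), 14 mm in front of the projector's -y face.
- lever_tip (a point): End of the shutter lever, 110 mm from the hinge, 164 mm above the bench; the point's own x axis points outward along the lever. The lever is an aluminium bar 12 mm thick, from z = 151 to 177 mm (the top of the box is at 130 mm), carrying the shutter blade below it, in front of the opening.
- shutter (a joint): Angle of the shutter lever in rad. At 0 (closed) the lever points along the projector's +x, along the top edge of the box; it grows clockwise seen from above, the lever swinging away from the box (towards the projector's -y), to the stop at 1.25 (fully open). It starts within 0.12 of closed. Light friction (about 0.06 N m) keeps it where it is left; no spring.
- lens_ring: Loose black lens ring lying flat, 48 mm across, 14 mm high, to the right of the turret (the robot's right). Origin at the centre of its underside. Not to be disturbed.
- driver: Loose screwdriver, 160 mm long, about 30 mm high, lying on the bench between turret and projector. Origin under it at its middle. Not to be disturbed.
- mouse: Loose black computer mouse 100 x 58 x 30 mm. Origin at the centre of its underside. Not to be disturbed.
- mug: Loose white mug 78 mm across, 90 mm tall, to the near right of the turret. Origin at the centre of its underside. Not to be disturbed.
Things that resemble listed ones, but are neither listed nor needed, are in the scene too. What is shaped like the trap but green or pink is not meant.

How it is judged:
On the way, in this order (a step that is already met when the one before it is completed fails the run):
1. the turret's arm points at the trap's axis within 12 mm and is at rest, the shutter still shut (y of trap_axis in the frame of pointer_tip between -0.012 and 0.012 m and x of trap_axis in the frame of pointer_tip above 0.02 m and velocity of joint rotor between -0.05 and 0.05 rad/s and value of joint shutter below 0.4 rad), for 0.3 s.
2. the shutter is open against its stop (value of joint shutter above 1.12 rad), for 0.2 s.
At the end, for the whole second after the job is handed in: The line of the long arm passes within 12 mm of the trap's axis with the tip towards the trap, the shutter lever stands beyond 1.12 rad (stop at 1.25), both at rest, the rotor down on its spindle, the three posts within 12 mm and the other loose things within 20 mm of where they stood (y of trap_axis in the frame of pointer_tip between -0.012 and 0.012 m and x of trap_axis in the frame of pointer_tip above 0.02 m and value of joint shutter above 1.12 rad and height (world z) of pointer_tip below 0.073 m and distance of each of trap, ball_post, square_post from where it was at the start of the episode below 0.012 m and distance of each of lens_ring, driver, mouse, mug from where it was at the start of the episode below 0.02 m and velocity of joint rotor between -0.05 and 0.05 rad/s and velocity of joint shutter between -0.05 and 0.05 rad/s); the robot touches nothing.
It fails at once if the shutter is opened while the arm does not point at the trap (value of joint shutter above 0.4 rad and not (y of trap_axis in the frame of pointer_tip between -0.012 and 0.012 m and x of trap_axis in the frame of pointer_tip above 0.02 m)).
It fails at once if the turret's rotor is lifted off its spindle by 6 mm (not (height (world z) of pointer_tip below 0.073 m)).
It fails at once if the trap or another post is lifted or shifted by 12 mm, or another loose thing by 20 mm (not (distance of each of trap, ball_post, square_post from where it was at the start of the episode below 0.012 m and distance of each of lens_ring, driver, mouse, mug from where it was at the start of the episode below 0.02 m)).
It also fails if it takes over 58 s, if anything falls off the work surface, if the arm or the gripper's body presses on something with over 40 N, if the wrist force passes 120 N, or if a joint passes its speed limit or range.

## Robot

A 7-joint arm with a two-finger parallel gripper is mounted at the origin on the work surface. World frame = base frame: x ahead of the robot, y to its left, z up, the work surface at z = 0. Lengths are in m, angles in rad, forces in N, time in s.
With the tool pointing down it reaches from about 0.425 to 0.925 m from the base axis. Payload 6.8 kg.
Tool frame: the origin (TCP) lies at the very end of the fingers, on their centre line; the grasp point (between the pads) lies 19 mm behind it (r.grip_depth is the distance from the TCP to the grasp point, in m); z points along the fingers, y is the direction in which the jaws open and shut (so a half turn about z gives the same grasp; the last joint's range is limited). The gripper opens to 85 mm and grips with 20 to 120 N. Pads are 22 mm wide; open, the fingers measure 114 mm over their backs; the gripper's body (76 mm by 85 mm) begins 54 mm behind the grasp point. The pads swing forward as they close: fully open they stand 13 mm farther back than shut.
Start: joints at [-1.276, 0.477, 0.022, 1.555, -0.011, 1.109, -0.083], TCP at [0.265, 0.621, 0.231] pointing down, gripper open.
Joint ranges: [-2.96, 2.96], [-0.34, 2.1], [-1.41, 1.46], [0.24, 2.44], [-1.37, 4.51], [0.17, 1.92], [-2.96, 2.96]. Speed limits (rad/s): [2.39, 2.39, 3.14, 3.14, 3.14, 3.14, 3.14].

## Interface

Orientations are given as a rotation vector (axis times angle).
In Python, from bench import status, eyes, workorder, spotter, r gives the robot as it stands.
- The arm moves only by the tool drive_tool, never from a script. Its argument "commands" is a list of rows, each an object of numbers: "rx", "ry", "rz": the turn, a rotation vector about the world's x, y, z normalised to -1 to 1, where 1 is 8 degrees; "tx", "ty", "tz": the shift along the world's x, y, z normalised to -1 to 1, where 1 is 20 mm; "grip": the closure, from -1 (fully open) to 1 (shut). A call has 1 to 10 rows; each row shifts and turns the commanded pose from where the row before left it; what a row does not reach is not made up. A row lasts 1/8 s, in which the tool goes at most 62.5 mm and 10.7 degrees, less where a joint would pass 70% of its speed; a pose out of reach is approached as far as the arm can. A call with a number of a shift or a turn outside -1 to 1 is refused whole. A call with a gripper value outside its range is refused whole. The fingers move at their own pace and stop on an object; "grip_force" is the grip in N (left out, the last holds). Time passes only in rows, so rows that do not move let the fingers close. It gives the time, the measured TCP pose, the force and the opening at its end, in the units of the state.
- status.get_obs(): the state, without advancing time (a new reading comes with each control period).
- eyes.grab_frame(name): name is "side" or "top" or "wrist"; returns a dict with "frame" (480x640x3 uint8, blue, green, red), "range_z" (480x640 float32, m along the optical axis (not along the pixel's ray), 0 where there is no reading), "fx", "fy", "cx", "cy" (pixels), "T" (4x4, takes a point from camera to world coordinates); the wrist camera has in their place "T_tool_cam" (4x4, takes a point from camera to tool coordinates, whose origin is the TCP and whose axes are the flange's). Camera axes: x right, y down, z forward; pixel columns grow to the right and rows downward; lengths in m; the calibration is good to about 2 mm. The wrist camera is an equidistant fisheye: a pixel r from the principal point sees the ray r / f radians off the axis. A picture is of the moment at which its call begins: read the wrist's pose just before it.
- workorder.hand_in(): hands the job in, once; it reports no verdict.
Trained networks look in the newest picture that a camera, given by its name, has taken for a name from the list of things; names that differ only in an ending like _2 or _b are one class to them, and where a whole thing is asked for, a point or a joint stands for the part that bears it (a point fixed in the world has none). Each returns a list of dicts, best first, with "confidence" (0 to 1); they miss things now and then, are a little off and sometimes report something else, mostly with a low value. They report only what shows in the picture. A call takes as long as a camera call. They do not tell look-alikes from the thing itself.
- spotter.boxes_of(camera, target): "position" ([column, row] as shares, 0 to 1, of the picture: columns of its width, rows of its height, amid what is visible of it).
- spotter.masks_of(camera, target): "mask" (480x640 bool, what is visible of it) and "position" ([column, row] as shares, 0 to 1, of the picture: columns of its width, rows of its height, amid what is visible of it).
The state is a dict: "clock": time; "joints": joint angles; "qvel": joint speeds; "tau": joint torques, N m; "tcp_pos": TCP position; "orientation": TCP orientation; "contact_force": force on the tool from outside, world axes, zero at the start; "moment": the same for the moment, N m; "grip_width": finger opening in m.
Only numpy, scipy, OpenCV 4.12 (cv2) and the standard library are available. Lean on these libraries where they do the work, as an engineer would, in place of code of your own. Each camera call takes 0.05 s, during which the arm holds its last target.

## Working session

There is one attempt and no reset: what is moved stays moved. The work goes in short steps, Python scripts to look and compute and a tool call to move; the robot and the scene stay as the last step left them, time stands still between calls to the robot, and variables do not carry over. Pictures are saved under pics/ and viewed, and the job is handed in when it is done.

Besides the shell and the picture viewer there is one more tool, called after "Call:" by a JSON object that holds its "api" and its "payload". drive_tool: Moves the arm, as the interface text tells. Scaled input: -1 to 1 covers 20 mm each way for a shift and 8 degrees each way for a turn. Its arguments: {"type":"object","properties":{"commands":{"type":"array","items":{"type":"object","properties":{"rx":{"type":"number"},"ry":{"type":"number"},"rz":{"type":"number"},"tx":{"type":"number"},"ty":{"type":"number"},"tz":{"type":"number"},"grip":{"type":"number"}}}},"grip_force":{"type":"number"}},"required":["commands"]}

```bash
mkdir -p pics; ls
python3 - <<'E'
from bench import status, eyes, workorder, spotter, r
import cv2
o=status.get_obs()
for k,v in o.items(): print(k,v)
for n in ["side","top"]:
    f=eyes.grab_frame(n); cv2.imwrite(f"pics/{n}0.png",f["frame"]); print(n,f["fx"],f["cx"],f["cy"],f["T"].round(3).tolist())
E
```

```text
pics
clock 0.0
joints [-1.27611105  0.47779153  0.02232901  1.55643502 -0.01148045  1.10934526
 -0.08310816]
qvel [ 2.46624633e-04 -7.51735925e-04 -6.47852574e-04  9.24618682e-05
 -2.95189798e-04 -1.11424155e-03  5.72097595e-04]
tau [ 1.62850196e-03 -5.96453297e+01  1.60866302e+00 -2.81178224e+01
  1.24620119e-02  9.40742641e-03 -2.60567691e-05]
tcp_pos [0.26436674 0.62042562 0.23033823]
orientation [-6.28331722e-01 -3.07788906e+00  2.88642622e-03]
contact_force [ 0.29385041  1.42010057 -0.22384404]
moment [ 0.04005588 -0.02984378 -0.00222429]
grip_width 0.08509146204347566
side 458.1005293119115 325.943306939796 244.5874785008071 [[0.88, -0.287, 0.378, 0.08], [-0.474, -0.563, 0.677, -0.943], [0.018, -0.775, -0.632, 0.991], [0.0, 0.0, 0.0, 1.0]]
top 457.3256470894386 324.5729434407537 247.55402134011152 [[-0.018, -0.997, 0.072, 0.501], [-1.0, 0.016, -0.027, -0.024], [0.025, -0.072, -0.997, 1.135], [0.0, 0.0, 0.0, 1.0]]
```

View pics/side0.png

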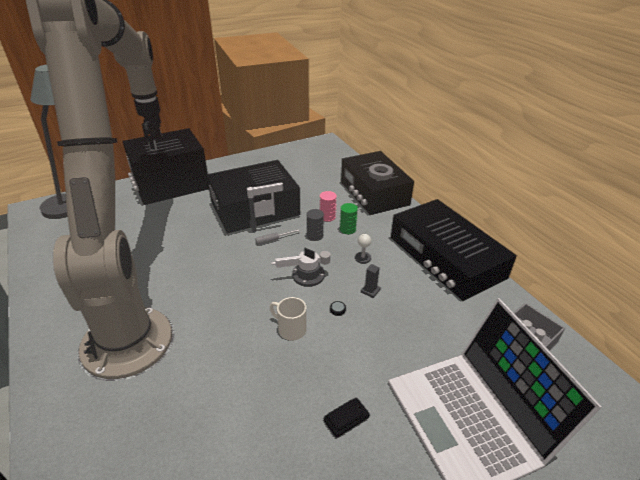

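View pics/top0.png

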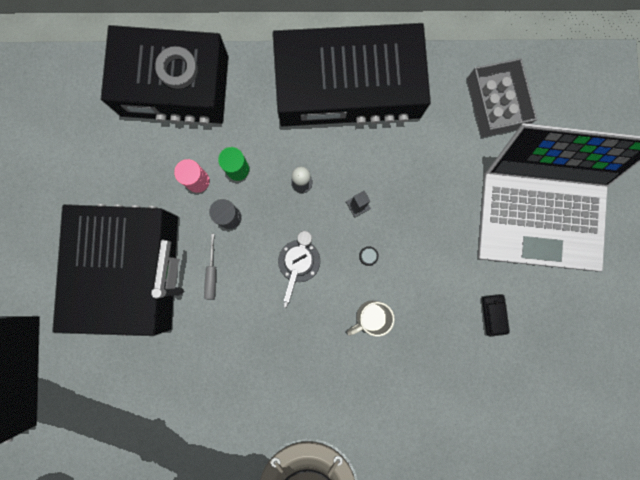

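```bash
cat > h.py <<'E'
from bench import status, eyes, workorder, spotter, r
import cv2, numpy as np
def world(f,uv,z):
    "intersect pixel rays with plane z"
    uv=np.atleast_2d(uv).astype(float)
    d=np.c_[(uv[:,0]-f["cx"])/f["fx"],(uv[:,1]-f["cy"])/f["fy"],np.ones(len(uv))]@f["T"][:3,:3].T
    o=f["T"][:3,3]; return o+d*((z-o[2])/d[:,2])[:,None]
def cloud(f,m=None):
    Z=f["range_z"]; v,u=np.nonzero((Z>0) if m is None else (m&(Z>0)))
    z=Z[v,u]; p=np.c_[(u-f["cx"])/f["fx"]*z,(v-f["cy"])/f["fy"]*z,z]
    return p@f["T"][:3,:3].T+f["T"][:3,3],u,v
E
python3 - <<'E'
from h import *
np.set_printoptions(precision=4,suppress=True)
f=eyes.grab_frame("top")
for t in ["turret","pointer_tip","trap","ball_post","square_post","projector","lever_tip","driver","lens_ring"]:
    for d in spotter.masks_of("top",t)[:4]:
        m=d["mask"]; P,u,v=cloud(f,m)
        print(t,round(d["confidence"],2),(np.array(d["position"])*[640,480]).round(0),m.sum(),"ctr",np.median(P,0),"min",np.percentile(P,2,0),"max",np.percentile(P,98,0))
I=f["frame"]
cv2.imwrite("pics/cropA.png",cv2.resize(I[150:320,200:330],None,fx=4.5,fy=3.5*4.5/3.5*0.78,interpolation=cv2.INTER_CUBIC)[:600])
cv2.imwrite("pics/cropB.png",cv2.resize(I[220:320,130:230],None,fx=6,fy=6,interpolation=cv2.INTER_CUBIC))
cv2.imwrite("pics/cropT.png",cv2.resize(I[140:240,165:320],None,fx=5,fy=5,interpolation=cv2.INTER_CUBIC))
E
```

```text
turret 0.8 [302. 261.] 1761 ctr [0.546  0.0103 0.0748] min [ 0.4575 -0.0351 -0.0002] max [0.6086 0.0561 0.105 ]
pointer_tip 0.71 [297. 257.] 874 ctr [0.5511 0.0096 0.08  ] min [ 0.4667 -0.0177  0.0722] max [0.6107 0.0376 0.1063]
trap 0.9 [192. 176.] 807 ctr [0.7491 0.2538 0.0926] min [0.7262 0.2319 0.0045] max [0.7801 0.2864 0.0976]
trap 0.6 [225. 215.] 713 ctr [0.6584 0.1766 0.093 ] min [0.6331 0.1533 0.0028] max [0.6881 0.209  0.0975]
trap 0.58 [236. 160.] 776 ctr [0.7763 0.1574 0.0925] min [0.7544 0.1321 0.0013] max [0.8092 0.1902 0.0976]
ball_post 0.79 [304. 179.] 425 ctr [ 0.7392 -0.0002  0.0844] min [ 0.7236 -0.0206  0.0052] max [0.7644 0.022  0.0984]
square_post 0.93 [359. 205.] 399 ctr [ 0.681  -0.1333  0.0641] min [ 0.6622 -0.1636  0.0041] max [ 0.7026 -0.1136  0.0975]
projector 0.56 [117. 269.] 15159 ctr [0.5302 0.4043 0.1297] min [0.3992 0.2907 0.0407] max [0.667  0.5256 0.1755]
lever_tip 0.87 [164. 272.] 899 ctr [0.5254 0.2929 0.1646] min [0.4748 0.2814 0.0688] max [0.5845 0.3148 0.1798]
driver 0.59 [210. 281.] 316 ctr [0.5021 0.2241 0.0234] min [0.4659 0.2148 0.0126] max [0.5397 0.2367 0.0282]
driver 0.18 [375. 319.] 1147 ctr [ 0.4062 -0.1697  0.0153] min [ 0.3769 -0.2024  0.0011] max [ 0.4494 -0.1117  0.0921]
lens_ring 0.69 [369. 258.] 313 ctr [ 0.5588 -0.1601  0.0147] min [ 0.5367 -0.1817 -0.0006] max [ 0.5811 -0.139   0.0195]
lens_ring 0.5 [166. 272.] 913 ctr [0.5263 0.2929 0.1631] min [0.4769 0.2813 0.0596] max [0.5845 0.3112 0.1798]
```

View pics/cropT.png

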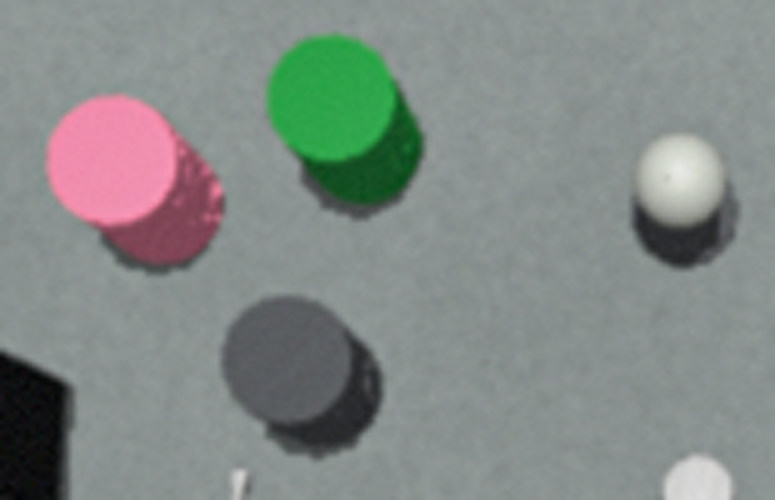

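View pics/cropB.png

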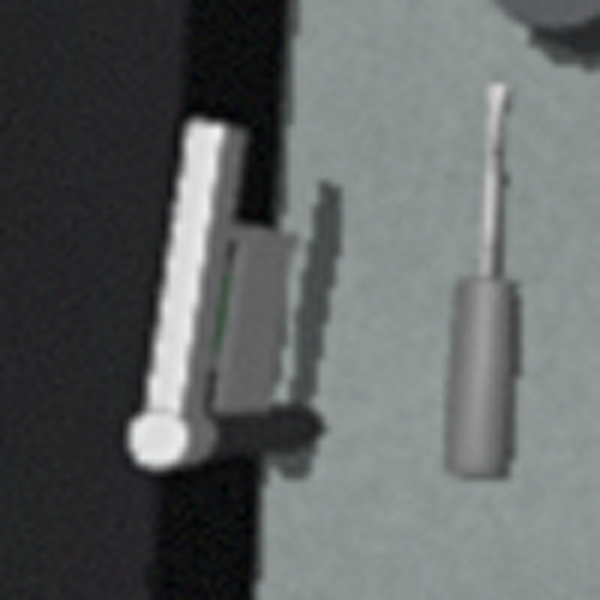

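Run:
```python
from h import *
np.set_printoptions(precision=4,suppress=True)
f=eyes.grab_frame("top")
P,u,v=cloud(f); print(eyes.grab_frame("wrist").keys())
# trap top fit: dark, points z>0.08
s=(P[:,2]>0.08)&(np.hypot(P[:,0]-.66,P[:,1]-.177)<.045)
c,rad=cv2.minEnclosingCircle(P[s][:,:2].astype(np.float32)*1000); print("trap",c,rad,s.sum())
# hub top: z 70..90 near
q=(P[:,2]>0.066)&(P[:,2]<0.088)&(np.hypot(P[:,0]-.546,P[:,1]-.01)<.13)
I=f["frame"]; A=P[q]; uu=u[q]; vv=v[q]
print(A[:,0].min(),A[:,0].max())
# arm slice: x<0.51
a=A[(A[:,0]<0.515)]; m=a.mean(0); w=np.linalg.svd(a[:,:2]-m[:2])[2][0]; print("arm c",m,"dir",w,np.degrees(np.arctan2(w[1],w[0])),"tip",a[a[:,0].argmin()],len(a))
st=A[A[:,0]>0.585]; print("weight",st.mean(0),len(st))
# base foot circle: z 5..18
b=(P[:,2]>0.006)&(P[:,2]<0.02)&(np.hypot(P[:,0]-.55,P[:,1]-.005)<.065)
print("foot",cv2.minEnclosingCircle(P[b][:,:2].astype(np.float32)*1000),b.sum())
# lever
l=(P[:,2]>0.16)&(P[:,2]<0.19)&(P[:,1]<0.34)&(P[:,0]>.4)&(P[:,0]<.65)
L=P[l]; m=L.mean(0); w=np.linalg.svd(L[:,:2]-m[:2])[2][0]; print("lever",m,w,np.degrees(np.arctan2(w[1],w[0])),L.min(0),L.max(0),l.sum())
b=(P[:,2]>0.12)&(P[:,2]<0.14)&(P[:,1]>0.2)&(P[:,0]>.35)&(P[:,0]<.75)
r_=cv2.minAreaRect(P[b][:,:2].astype(np.float32)*1000); print("box",r_,cv2.boxPoints(r_))
```

```text
dict_keys(['frame', 'range_z', 'fx', 'fy', 'cx', 'cy', 'T_tool_cam'])
trap (661.9328002929688, 182.20697021484375) 30.23488426208496 540
0.4409651838423223 0.615654804593771
arm c [0.4808 0.0313 0.0796] dir [-0.9545  0.2981] 162.65677415615377 tip [0.441  0.0443 0.0662] 172
weight [ 0.5999 -0.0052  0.0808] 166
foot ((546.9281616210938, 11.42249870300293), 54.87327194213867) 591
lever [0.5293 0.2923 0.1746] [-0.9907  0.1361] 172.17733334861893 [0.4728 0.2795 0.1603] [0.5911 0.3092 0.1819] 494
box ((509.99493408203125, 464.5181884765625), (349.60595703125, 332.65765380859375), 87.84471893310547) [[337.2098 296.0941]
 [669.6321 283.5836]
 [682.78   632.9423]
 [350.3578 645.4528]]
```

Top view: three trap-shaped posts sit at pixels (192,176) pink, (236,160) green and (224,213) dark grey. The dark grey one is the trap, because green and pink are excluded. It stands about 205 mm from the turret axis, and its radius fits at 30.2 mm. The lever runs from its hinge at (157,293) to its tip at (165,242). The arm points at (287,303), so it has to turn clockwise by about 106°.

Call:
{"api": "drive_tool", "payload": {"commands": [{"tx": 0.28,"ty": -0.9,"grip": 1},{"tx": 0.28,"ty": -0.9,"grip": 1},{"tx": 0.28,"ty": -0.9,"grip": 1},{"tx": 0.28,"ty": -0.9,"grip": 1},{"tx": 0.28,"ty": -0.9,"grip": 1},{"tx": 0.28,"ty": -0.9,"grip": 1},{"tx": 0.28,"ty": -0.9,"grip": 1},{"tx": 0.28,"ty": -0.9,"grip": 1},{"tx": 0.28,"ty": -0.9,"grip": 1},{"tx": 0.28,"ty": -0.9,"grip": 1}], "grip_force": 40}}

```text
validation failed for argument at $.co...
```

Call:
{"api": "drive_tool", "payload": {"commands": [{"tx": 0.28,"ty": -0.9,"grip": 1},{"tx": 0.28,"ty": -0.9,"grip": 1},{"tx": 0.28,"ty": -0.9,"grip": 1},{"tx": 0.28,"ty": -0.9,"grip": 1},{"tx": 0.28,"ty": -0.9,"grip": 1},{"tx": 0.28,"ty": -0.9,"grip": 1},{"tx": 0.28,"ty": -0.9,"grip": 1},{"tx": 0.28,"ty": -0.9,"grip": 1},{"tx": 0.28,"ty": -0.9,"grip": 1},{"tx": 0.28,"ty": -0.9,"grip": 1}]}}

```text
validation failed for argument at $.co...
```

Call:
{"api": "drive_tool", "payload": {"commands": [{"tx": 0.28,"ty": -0.9,"grip": 1},{"tx": 0.28,"ty": -0.9,"grip": 1},{"tx": 0.28,"ty": -0.9,"grip": 1},{"tx": 0.28,"ty": -0.9,"grip": 1},{"tx": 0.28,"ty": -0.9,"grip": 1},{"tx": 0.28,"ty": -0.9,"grip": 1},{"tx": 0.28,"ty": -0.9,"grip": 1},{"tx": 0.28,"ty": -0.9,"grip": 1},{"tx": 0.28,"ty": -0.9,"grip": 1},{"tx": 0.28,"ty": -0.9,"grip": 1}]}}

```text
validation failed for argument at $.co...
```

Call:
{"api": "drive_tool", "payload": {"commands": [{"tx": 0.28,"ty": -0.9,"tz": 0,"rx": 0,"ry": 0,"rz": 0,"grip": 1}], "grip_force": 40}}

```text
clock: 0.82
tcp_pos: [0.2693, 0.6034, 0.2311]
orientation: [-0.625, -3.078, -0.001]
contact_force: [0.3, -0.8, 0.8]
grip_width: 0.0699
```

Call:
{"api": "drive_tool", "payload": {"commands": [{"tx": 0.3,"ty": -0.9,"tz": 0,"rx": 0,"ry": 0,"rz": 0,"grip": 1},{"tx": 0.3,"ty": -0.9,"tz": 0,"rx": 0,"ry": 0,"rz": 0,"grip": 1},{"tx": 0.3,"ty": -0.9,"tz": 0,"rx": 0,"ry": 0,"rz": 0,"grip": 1},{"tx": 0.3,"ty": -0.9,"tz": 0,"rx": 0,"ry": 0,"rz": 0,"grip": 1},{"tx": 0.3,"ty": -0.9,"tz": 0,"rx": 0,"ry": 0,"rz": 0,"grip": 1},{"tx": 0.3,"ty": -0.9,"tz": 0,"rx": 0,"ry": 0,"rz": 0,"grip": 1},{"tx": 0.3,"ty": -0.9,"tz": 0,"rx": 0,"ry": 0,"rz": 0,"grip": 1},{"tx": 0.3,"ty": -0.9,"tz": 0,"rx": 0,"ry": 0,"rz": 0,"grip": 1},{"tx": 0.3,"ty": -0.9,"tz": 0,"rx": 0,"ry": 0,"rz": 0,"grip": 1},{"tx": 0.3,"ty": -0.9,"tz": 0,"rx": 0,"ry": 0,"rz": 0,"grip": 1}]}}

```text
clock: 2.08
tcp_pos: [0.3306, 0.4218, 0.2313]
orientation: [0.628, 3.078, 0.0]
contact_force: [0.5, -0.2, -0.2]
grip_width: -0.0
```

Call:
{"api": "drive_tool", "payload": {"commands": [{"tx": 0.3,"ty": -0.9,"tz": 0,"rx": 0,"ry": 0,"rz": 0,"grip": 1},{"tx": 0.3,"ty": -0.9,"tz": 0,"rx": 0,"ry": 0,"rz": 0,"grip": 1},{"tx": 0.3,"ty": -0.9,"tz": 0,"rx": 0,"ry": 0,"rz": 0,"grip": 1},{"tx": 0.3,"ty": -0.9,"tz": 0,"rx": 0,"ry": 0,"rz": 0,"grip": 1},{"tx": 0.3,"ty": -0.9,"tz": 0,"rx": 0,"ry": 0,"rz": 0,"grip": 1},{"tx": 0.3,"ty": -0.9,"tz": 0,"rx": 0,"ry": 0,"rz": 0,"grip": 1},{"tx": 0.3,"ty": -0.9,"tz": 0,"rx": 0,"ry": 0,"rz": 0,"grip": 1},{"tx": 0.3,"ty": -0.9,"tz": 0,"rx": 0,"ry": 0,"rz": 0,"grip": 1},{"tx": 0.3,"ty": -0.9,"tz": 0,"rx": 0,"ry": 0,"rz": 0,"grip": 1},{"tx": 0.3,"ty": -0.9,"tz": 0,"rx": 0,"ry": 0,"rz": 0,"grip": 1}]}}

```text
clock: 3.32
tcp_pos: [0.3905, 0.2418, 0.2313]
orientation: [-0.629, -3.078, -0.0]
contact_force: [-0.2, -0.1, 0.6]
grip_width: -0.0003
```

Call:
{"api": "drive_tool", "payload": {"commands": [{"tx": 0.3,"ty": -0.9,"tz": 0,"rx": 0,"ry": 0,"rz": 0,"grip": 1},{"tx": 0.3,"ty": -0.9,"tz": 0,"rx": 0,"ry": 0,"rz": 0,"grip": 1},{"tx": 0.3,"ty": -0.9,"tz": 0,"rx": 0,"ry": 0,"rz": 0,"grip": 1},{"tx": 0.3,"ty": -0.9,"tz": 0,"rx": 0,"ry": 0,"rz": 0,"grip": 1},{"tx": 0.3,"ty": -0.9,"tz": 0,"rx": 0,"ry": 0,"rz": 0,"grip": 1},{"tx": 0.3,"ty": -0.9,"tz": 0,"rx": 0,"ry": 0,"rz": 0,"grip": 1},{"tx": 0.3,"ty": -0.9,"tz": 0,"rx": 0,"ry": 0,"rz": 0,"grip": 1},{"tx": 0.3,"ty": -0.9,"tz": 0,"rx": 0,"ry": 0,"rz": 0,"grip": 1},{"tx": 0.3,"ty": -0.9,"tz": 0,"rx": 0,"ry": 0,"rz": 0,"grip": 1},{"tx": 0.3,"ty": -0.9,"tz": 0,"rx": 0,"ry": 0,"rz": 0,"grip": 1}]}}

```text
clock: 4.58
tcp_pos: [0.4503, 0.0618, 0.2313]
orientation: [0.628, 3.078, 0.0]
contact_force: [-0.5, 0.2, 0.5]
grip_width: -0.0002
```

Call:
{"api": "drive_tool", "payload": {"commands": [{"tx": 0.1,"ty": -1,"tz": 0,"rx": 0,"ry": 0,"rz": 0,"grip": 1},{"tx": 0.1,"ty": -1,"tz": 0,"rx": 0,"ry": 0,"rz": 0,"grip": 1},{"tx": 0.1,"ty": -1,"tz": -0.5,"rx": 0,"ry": 0,"rz": 0,"grip": 1},{"tx": 0.1,"ty": -0.6,"tz": -0.9,"rx": 0,"ry": 0,"rz": 0,"grip": 1},{"tx": 0,"ty": 0,"tz": -1,"rx": 0,"ry": 0,"rz": 0,"grip": 1},{"tx": 0,"ty": 0,"tz": -1,"rx": 0,"ry": 0,"rz": 0,"grip": 1},{"tx": 0,"ty": 0,"tz": -1,"rx": 0,"ry": 0,"rz": 0,"grip": 1},{"tx": 0,"ty": 0,"tz": -1,"rx": 0,"ry": 0,"rz": 0,"grip": 1},{"tx": 0,"ty": 0,"tz": -1,"rx": 0,"ry": 0,"rz": 0,"grip": 1},{"tx": 0,"ty": 0,"tz": -1,"rx": 0,"ry": 0,"rz": 0,"grip": 1}]}}

```text
clock: 5.82
tcp_pos: [0.4582, -0.0095, 0.0828]
orientation: [0.628, 3.078, 0.0]
contact_force: [0.2, -0.2, 0.2]
grip_width: 0.0
```

Call:
{"api": "drive_tool", "payload": {"commands": [{"tx": 0,"ty": 0,"tz": -1,"rx": 0,"ry": 0,"rz": 0,"grip": 1},{"tx": 0,"ty": 0,"tz": 0,"rx": 0,"ry": 0,"rz": 0,"grip": 1}]}}

```text
clock: 6.08
tcp_pos: [0.4571, -0.0096, 0.0624]
orientation: [-0.628, -3.076, 0.002]
contact_force: [0.3, -0.1, -0.0]
grip_width: -0.0005
```

Run:
```python
from h import *
f=eyes.grab_frame("side"); I=f["frame"]
cv2.imwrite("pics/s1.png",cv2.resize(I[200:340,220:400],None,fx=4,fy=4,interpolation=cv2.INTER_CUBIC))
f=eyes.grab_frame("top"); I=f["frame"]
cv2.imwrite("pics/t1.png",cv2.resize(I[190:340,200:400],None,fx=4,fy=4,interpolation=cv2.INTER_CUBIC))
```

```text
(no output)
```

View pics/s1.png

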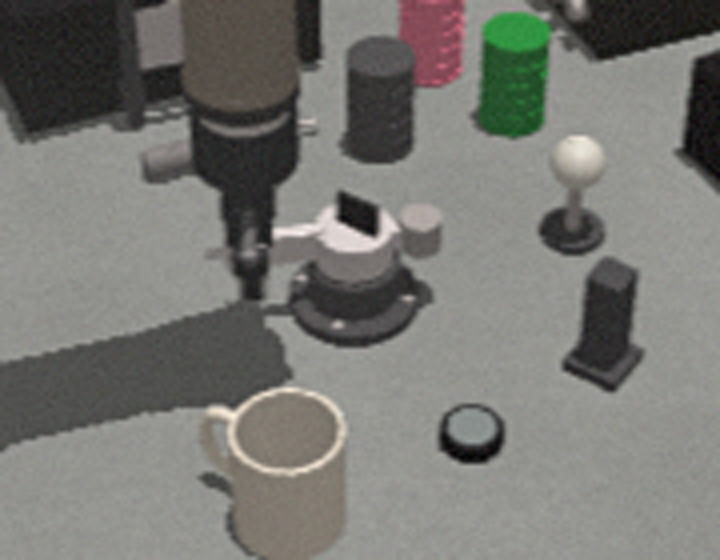

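View pics/t1.png

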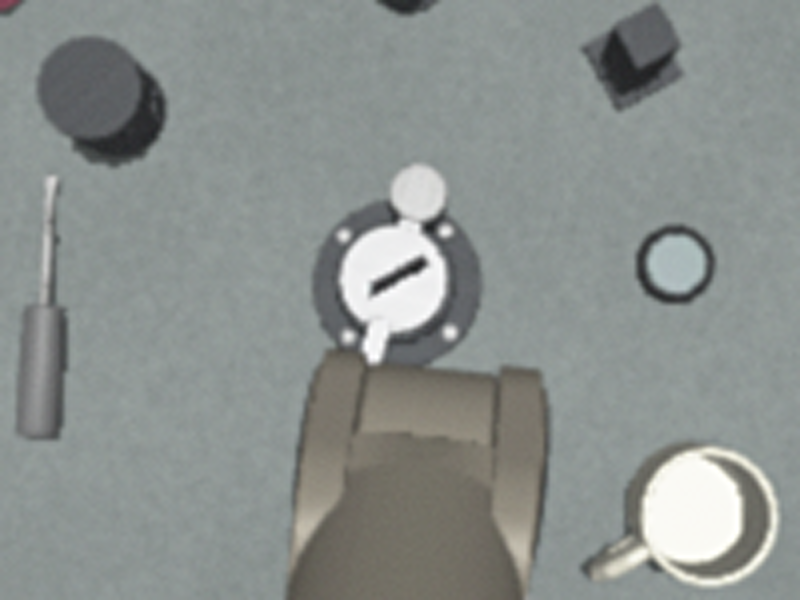

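Run:
```python
import numpy as np
c=np.array([.55,.0105]);R=.091
p=np.array([.4575,-.0097])
for t in range(186,73,-6):
    q=c+R*np.array([np.cos(np.radians(t)),np.sin(np.radians(t))]); d=np.round((q-p)/.02,2); p=p+d*.02; print(t,d,q.round(3))
```

```text
186 [0.1  0.53] [0.459 0.001]
180 [-0.02  0.48] [0.459 0.011]
174 [0.02 0.48] [0.459 0.02 ]
168 [0.07 0.47] [0.461 0.029]
162 [0.13 0.46] [0.463 0.039]
156 [0.17 0.44] [0.467 0.048]
150 [0.21 0.42] [0.471 0.056]
144 [0.26 0.4 ] [0.476 0.064]
138 [0.3  0.37] [0.482 0.071]
132 [0.34 0.34] [0.489 0.078]
126 [0.37 0.3 ] [0.497 0.084]
120 [0.4  0.26] [0.505 0.089]
114 [0.42 0.22] [0.513 0.094]
108 [0.45 0.17] [0.522 0.097]
102 [0.46 0.12] [0.531 0.1  ]
96 [0.47 0.08] [0.54  0.101]
90 [0.48 0.02] [0.55  0.102]
84 [ 0.47 -0.02] [0.56  0.101]
78 [ 0.47 -0.08] [0.569 0.1  ]
```

Call:
{"api": "drive_tool", "payload": {"commands": [{"tx": 0.1,"ty": 0.53,"tz": 0,"rx": 0,"ry": 0,"rz": 0,"grip": 1},{"tx": -0.02,"ty": 0.48,"tz": 0,"rx": 0,"ry": 0,"rz": 0,"grip": 1},{"tx": 0.02,"ty": 0.48,"tz": 0,"rx": 0,"ry": 0,"rz": 0,"grip": 1},{"tx": 0.07,"ty": 0.47,"tz": 0,"rx": 0,"ry": 0,"rz": 0,"grip": 1},{"tx": 0.13,"ty": 0.46,"tz": 0,"rx": 0,"ry": 0,"rz": 0,"grip": 1},{"tx": 0.17,"ty": 0.44,"tz": 0,"rx": 0,"ry": 0,"rz": 0,"grip": 1},{"tx": 0.21,"ty": 0.42,"tz": 0,"rx": 0,"ry": 0,"rz": 0,"grip": 1}]}}

```text
clock: 7.05
tcp_pos: [0.472, 0.0571, 0.0632]
orientation: [-0.628, -3.078, 0.0]
contact_force: [0.2, -1.4, -0.1]
grip_width: -0.0001
```

Run:
```python
from h import *
print(status.get_obs()["contact_force"])
f=eyes.grab_frame("side"); I=f["frame"]
cv2.imwrite("pics/s2.png",cv2.resize(I[200:340,220:400],None,fx=4,fy=4,interpolation=cv2.INTER_CUBIC))
```

```text
[ 0.16827337 -1.40670972 -0.10394485]
```

View pics/s2.png

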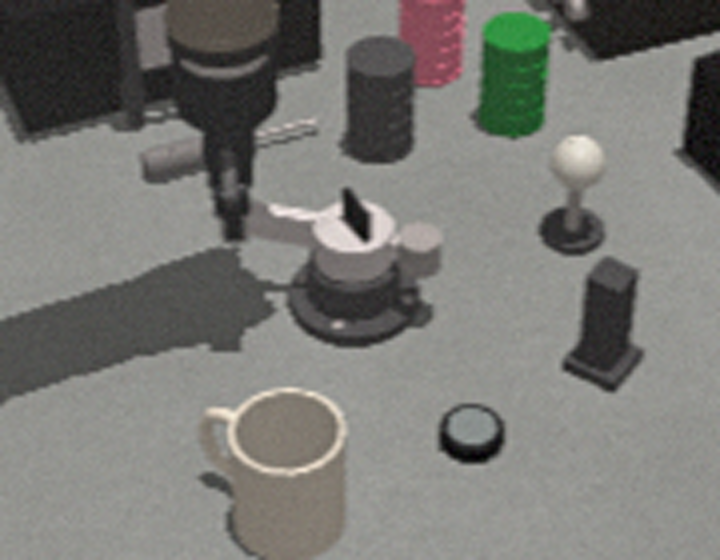

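Contact is made: the force is about 1.4 N and the arm is turning with the finger. I'll continue along the arc.

Call:
{"api": "drive_tool", "payload": {"commands": [{"tx": 0.26,"ty": 0.4,"tz": 0,"rx": 0,"ry": 0,"rz": 0,"grip": 1},{"tx": 0.3,"ty": 0.37,"tz": 0,"rx": 0,"ry": 0,"rz": 0,"grip": 1},{"tx": 0.34,"ty": 0.34,"tz": 0,"rx": 0,"ry": 0,"rz": 0,"grip": 1},{"tx": 0.37,"ty": 0.3,"tz": 0,"rx": 0,"ry": 0,"rz": 0,"grip": 1},{"tx": 0.4,"ty": 0.26,"tz": 0,"rx": 0,"ry": 0,"rz": 0,"grip": 1},{"tx": 0.42,"ty": 0.22,"tz": 0,"rx": 0,"ry": 0,"rz": 0,"grip": 1},{"tx": 0.45,"ty": 0.17,"tz": 0,"rx": 0,"ry": 0,"rz": 0,"grip": 1},{"tx": 0.46,"ty": 0.12,"tz": 0,"rx": 0,"ry": 0,"rz": 0,"grip": 1},{"tx": 0.47,"ty": 0.08,"tz": 0,"rx": 0,"ry": 0,"rz": 0,"grip": 1}]}}

```text
clock: 8.22
tcp_pos: [0.5417, 0.1019, 0.0632]
orientation: [-0.628, -3.078, 0.0]
contact_force: [-0.3, -0.8, 0.4]
grip_width: 0.0002
```

Run:
```python
from h import *
print(status.get_obs()["contact_force"])
f=eyes.grab_frame("side"); I=f["frame"]
cv2.imwrite("pics/s3.png",cv2.resize(I[200:340,220:400],None,fx=4,fy=4,interpolation=cv2.INTER_CUBIC))
f=eyes.grab_frame("top"); I=f["frame"]
cv2.imwrite("pics/t3.png",cv2.resize(I[190:340,200:400],None,fx=4,fy=4,interpolation=cv2.INTER_CUBIC))
```

```text
[-0.30226735 -0.77021938  0.36044274]
```

View pics/s3.png

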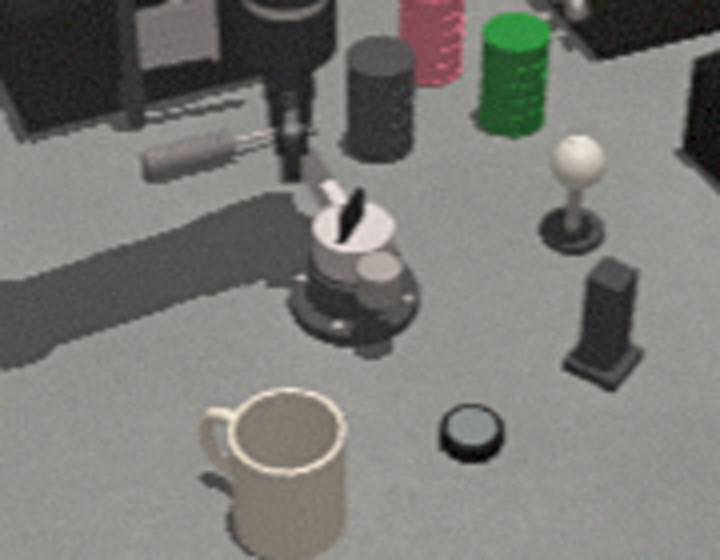

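View pics/t3.png

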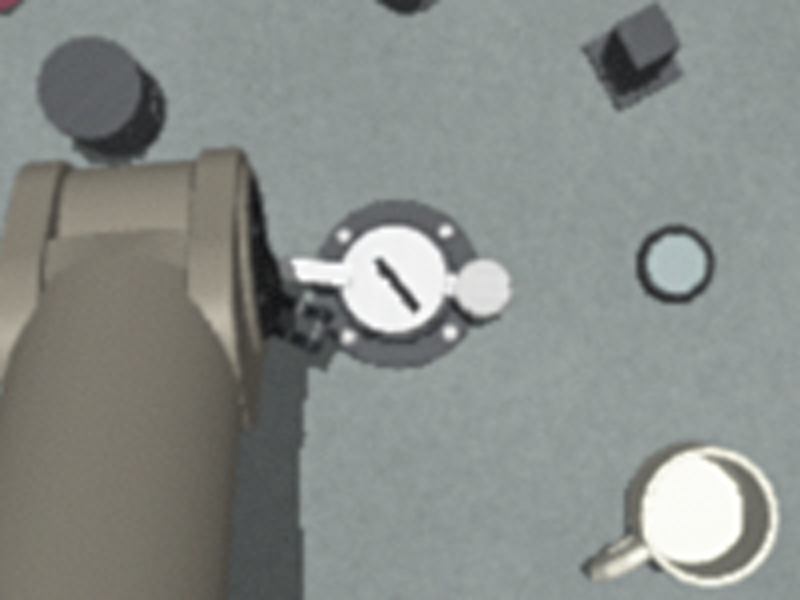

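Call:
{"api": "drive_tool", "payload": {"commands": [{"tx": 0.48,"ty": 0.02,"tz": 0,"rx": 0,"ry": 0,"rz": 0,"grip": 1},{"tx": 0.47,"ty": -0.02,"tz": 0,"rx": 0,"ry": 0,"rz": 0,"grip": 1},{"tx": 0.47,"ty": -0.08,"tz": 0,"rx": 0,"ry": 0,"rz": 0,"grip": 1},{"tx": 0.45,"ty": -0.12,"tz": 0,"rx": 0,"ry": 0,"rz": 0,"grip": 1},{"tx": 0,"ty": 0,"tz": 0,"rx": 0,"ry": 0,"rz": 0,"grip": 1}]}}

```text
clock: 8.95
tcp_pos: [0.5798, 0.0974, 0.0634]
orientation: [0.629, 3.077, 0.0]
contact_force: [-0.2, -0.2, 0.0]
grip_width: 0.0002
```

Run:
```python
from h import *
f=eyes.grab_frame("top"); I=f["frame"]
C=cv2.resize(I[190:340,200:400],None,fx=4,fy=4,interpolation=cv2.INTER_CUBIC)
g=cv2.cvtColor(C,cv2.COLOR_BGR2GRAY)
for lo,hi,z in [(24,32,.081),(46,60,.079)]:
    c=cv2.HoughCircles(cv2.GaussianBlur(g,(7,7),0),cv2.HOUGH_GRADIENT,1,30,param1=100,param2=15,minRadius=lo,maxRadius=hi)
    for x in c[0][:5]:
        uv=[(x[0]+.5)/4-.5+200,(x[1]+.5)/4-.5+190]; print(x,uv,world(f,uv,z)[0].round(4))
        cv2.circle(C,(int(x[0]),int(x[1])),int(x[2]),(0,0,255),1)
cv2.imwrite("pics/t4.png",C)
```

```text
[470.5 321.5  28. ] [np.float32(317.25), np.float32(270.0)] [ 0.5249 -0.034   0.081 ]
[676.5 264.5  30.2] [np.float32(368.75), np.float32(255.75)] [ 0.5557 -0.1537  0.081 ]
[393.5 278.5  53.4] [np.float32(298.0), np.float32(259.25)] [0.5505 0.0099 0.079 ]
[710.5 516.5  59.4] [np.float32(377.25), np.float32(318.75)] [ 0.4106 -0.1699  0.079 ]
[661.5 277.5  49. ] [np.float32(365.0), np.float32(259.0)] [ 0.5484 -0.1451  0.079 ]
```

View pics/t4.png

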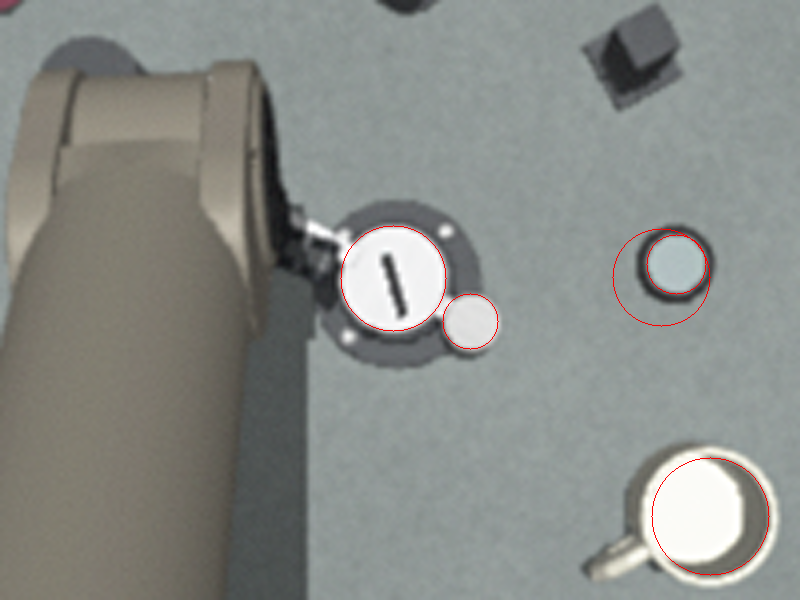

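Call:
{"api": "drive_tool", "payload": {"commands": [{"tx": 0.2,"ty": -0.07,"tz": 0,"rx": 0,"ry": 0,"rz": 0,"grip": 1},{"tx": 0,"ty": 0,"tz": 0,"rx": 0,"ry": 0,"rz": 0,"grip": 1}]}}

```text
clock: 9.25
tcp_pos: [0.5827, 0.0963, 0.0634]
orientation: [0.629, 3.078, 0.0]
contact_force: [0.2, 0.1, -0.3]
grip_width: -0.0
```

```bash
cat >> h.py <<'E'
def rotor(f):
    I=f["frame"]; C=cv2.resize(I[190:340,200:400],None,fx=4,fy=4,interpolation=cv2.INTER_CUBIC)
    g=cv2.GaussianBlur(cv2.cvtColor(C,cv2.COLOR_BGR2GRAY),(7,7),0); out=[]
    for lo,hi,z in [(24,32,.081),(46,60,.079)]:
        c=cv2.HoughCircles(g,cv2.HOUGH_GRADIENT,1,30,param1=100,param2=15,minRadius=lo,maxRadius=hi)[0]
        W=[world(f,[(x[0]+.5)/4-.5+200,(x[1]+.5)/4-.5+190],z)[0][:2] for x in c]
        W=[w for w in W if np.hypot(*(w-[.5505,.0100]))<.06]; out.append(W[0])
    w,h=out; d=h-w; t=np.array([.662,.182])
    print("hub",h,"weight",w,"dist",np.hypot(*d),"ang",np.degrees(np.arctan2(d[1],d[0])),"want",np.degrees(np.arctan2(*(t-h)[::-1])))
E
python3 - <<'E'
from h import *
rotor(eyes.grab_frame("top"))
E
```

```text
hub [0.55051072 0.01052518] weight [ 0.52258193 -0.03398386] dist 0.05254590533025547 ang 57.89232477529093 want 56.968932791954074
```

Call:
{"api": "drive_tool", "payload": {"commands": [{"tx": -0.6,"ty": 0.25,"tz": 0,"rx": 0,"ry": 0,"rz": 0,"grip": 1},{"tx": -0.6,"ty": 0.25,"tz": 0,"rx": 0,"ry": 0,"rz": 0,"grip": 1},{"tx": -0.4,"ty": 0.2,"tz": 1,"rx": 0,"ry": 0,"rz": 0,"grip": 1},{"tx": -0.4,"ty": 0.2,"tz": 1,"rx": 0,"ry": 0,"rz": 0,"grip": 1},{"tx": -0.4,"ty": 0,"tz": 1,"rx": 0,"ry": 0,"rz": 0,"grip": 1},{"tx": -1,"ty": 0,"tz": 1,"rx": 0,"ry": 0,"rz": 0,"grip": 1},{"tx": -1,"ty": 0,"tz": 1,"rx": 0,"ry": 0,"rz": 0,"grip": 1},{"tx": -1,"ty": 0,"tz": 1,"rx": 0,"ry": 0,"rz": 0,"grip": 1},{"tx": -1,"ty": 0,"tz": 1,"rx": 0,"ry": 0,"rz": 0,"grip": 1},{"tx": 0,"ty": 0,"tz": 1,"rx": 0,"ry": 0,"rz": 0,"grip": 1}]}}

```text
clock: 10.55
tcp_pos: [0.452, 0.1147, 0.2235]
orientation: [-0.626, -3.077, -0.0]
contact_force: [0.0, 0.8, -0.4]
grip_width: 0.0002
```

Run:
```python
from h import *
f=eyes.grab_frame("top"); rotor(f); I=f["frame"]
cv2.imwrite("pics/t5.png",cv2.resize(I[190:340,140:340],None,fx=4,fy=4,interpolation=cv2.INTER_CUBIC))
```

```text
hub [0.55051072 0.01052518] weight [ 0.5231772  -0.03284309] dist 0.051263326714654424 ang 57.77819696687708 want 56.968932791954074
```

View pics/t5.png

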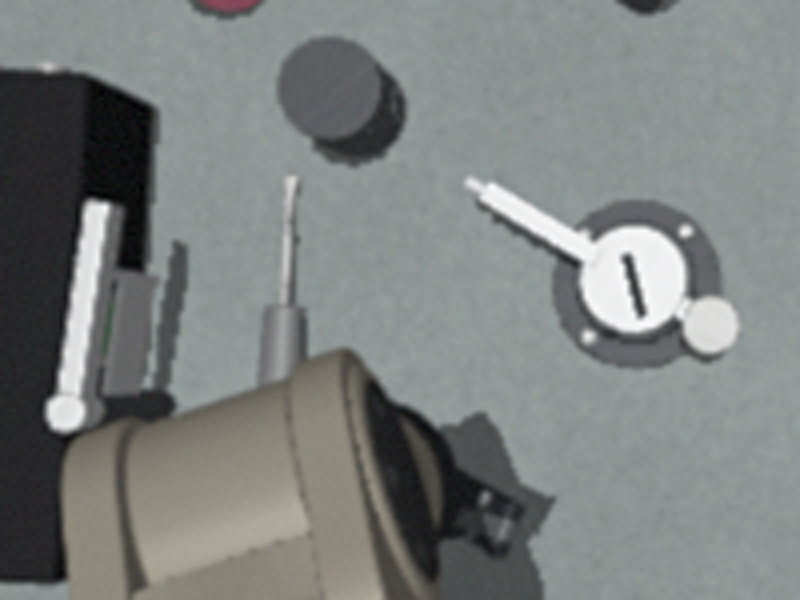

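Run:
```python
from h import *
np.set_printoptions(precision=4,suppress=True)
f=eyes.grab_frame("top"); I=f["frame"]
pp=lambda x,y:[(x+.5)/4-.5+140,(y+.5)/4-.5+190]
hub=world(f,pp(634,279),.079)[0]; tip=world(f,pp(470,183),.079)[0]; trap=world(f,pp(331,89),.094)[0]
print(hub,tip,trap,np.hypot(*(tip-hub)[:2]),np.hypot(*(trap-hub)[:2]))
d=(tip-hub)[:2]/np.hypot(*(tip-hub)[:2]); e=(trap-hub)[:2]; print("ang",np.degrees(np.arctan2(d[1],d[0])),"lat y",d[0]*e[1]-d[1]*e[0])
# arm bright pixels fit
P,u,v=cloud(f); g=cv2.cvtColor(I,cv2.COLOR_BGR2GRAY)[v,u]
rr=np.hypot(P[:,0]-hub[0],P[:,1]-hub[1]); s=(g>170)&(P[:,2]>.06)&(P[:,2]<.1)&(rr>.04)&(rr<.12)&(P[:,0]>.57)
w=world(f,np.c_[u[s],v[s]],.081)[:,:2]; m=w.mean(0); k=np.linalg.svd(w-m)[2][0]; k=k*np.sign(k[0]); e=trap[:2]-m
print("fit ang",np.degrees(np.arctan2(k[1],k[0])),"lat",k[0]*e[1]-k[1]*e[0],s.sum())
# lever
for n,p in [("hinge",(66,412)),("tip",(103,203))]: print(n,world(f,pp(*p),.177)[0])
# side view of trap top
f=eyes.grab_frame("side")
for t in spotter.masks_of("side","trap"): 
    Q,_,_=cloud(f,t["mask"]); q=Q[Q[:,2]>.088]; print(t["position"],q[:,:2].mean(0),np.percentile(Q[:,:2],[2,98],axis=0))
```

```text
[0.5502 0.0097 0.079 ] [0.6073 0.1035 0.079 ] [0.661  0.1803 0.094 ] 0.10988211321625146 0.2034641186476938
ang 58.669107646823036 lat y -0.005860607964571038
fit ang 58.590893774533576 lat -0.005316542719706156 152
hinge [0.4819 0.3006 0.177 ]
tip [0.59   0.2824 0.177 ]
[0.5466, 0.4533] [0.7795 0.16  ] [[0.7529 0.1323]
 [0.8064 0.1859]]
[0.5111, 0.4246] [0.7516 0.2586] [[0.7251 0.2302]
 [0.7789 0.2862]]
[0.4902, 0.466] [0.6592 0.1809] [[0.6314 0.1509]
 [0.6853 0.2129]]
[0.4211, 0.4915] [nan nan] [[0.4607 0.2138]
 [0.5922 0.2354]]
[0.5669, 0.5252] [ 0.7425 -0.0029] [[ 0.7221 -0.0222]
 [ 0.7727  0.0293]]<stdin>:18: RuntimeWarning: Mean of empty slice.
  ret = um.true_divide(
```

The arm line passes about 5 mm from the trap axis, inside the 12 mm tolerance, but one small nudge of about 1.3° more will centre it.

Call:
{"api": "drive_tool", "payload": {"commands": [{"tx": 0,"ty": 0,"tz": -1,"rx": 0,"ry": 0,"rz": 0,"grip": 1},{"tx": 1,"ty": 0,"tz": -1,"rx": 0,"ry": 0,"rz": 0,"grip": 1},{"tx": 1,"ty": 0,"tz": -1,"rx": 0,"ry": 0,"rz": 0,"grip": 1},{"tx": 1,"ty": 0,"tz": -1,"rx": 0,"ry": 0,"rz": 0,"grip": 1},{"tx": 1,"ty": 0,"tz": -1,"rx": 0,"ry": 0,"rz": 0,"grip": 1},{"tx": 0.4,"ty": 0,"tz": -1,"rx": 0,"ry": 0,"rz": 0,"grip": 1},{"tx": 0.4,"ty": -0.2,"tz": -1,"rx": 0,"ry": 0,"rz": 0,"grip": 1},{"tx": 0.4,"ty": -0.2,"tz": -1,"rx": 0,"ry": 0,"rz": 0,"grip": 1},{"tx": 0.6,"ty": -0.25,"tz": 0,"rx": 0,"ry": 0,"rz": 0,"grip": 1},{"tx": 0.4,"ty": -0.17,"tz": 0,"rx": 0,"ry": 0,"rz": 0,"grip": 1}]}}

```text
clock: 12.0
tcp_pos: [0.5794, 0.0974, 0.0634]
orientation: [0.629, 3.078, -0.001]
contact_force: [1.2, 0.4, -0.0]
grip_width: -0.0001
```

Call:
{"api": "drive_tool", "payload": {"commands": [{"tx": 0.2,"ty": -0.08,"tz": 0,"rx": 0,"ry": 0,"rz": 0,"grip": 1},{"tx": 0.1,"ty": -0.03,"tz": 0,"rx": 0,"ry": 0,"rz": 0,"grip": 1},{"tx": 0,"ty": 0,"tz": 0,"rx": 0,"ry": 0,"rz": 0,"grip": 1}]}}

```text
clock: 12.38
tcp_pos: [0.5847, 0.096, 0.0636]
orientation: [0.628, 3.078, 0.001]
contact_force: [0.6, -0.0, 0.1]
grip_width: -0.0001
```

Run:
```python
from h import *
rotor(eyes.grab_frame("top"))
```

```text
hub [0.55108812 0.01051702] weight [ 0.52259219 -0.03340855] dist 0.05235908466719584 ang 57.02723220310213 want 57.10599028297601
```

Call:
{"api": "drive_tool", "payload": {"commands": [{"tx": -0.6,"ty": 0.25,"tz": 0,"rx": 0,"ry": 0,"rz": 0,"grip": 1},{"tx": -0.6,"ty": 0.25,"tz": 0,"rx": 0,"ry": 0,"rz": 0,"grip": 1},{"tx": -0.3,"ty": 0.3,"tz": 1,"rx": 0,"ry": 0,"rz": 0,"grip": 1},{"tx": 0,"ty": 0.3,"tz": 1,"rx": 0,"ry": 0,"rz": 0,"grip": 1},{"tx": 0,"ty": 0.5,"tz": 1,"rx": 0,"ry": 0,"rz": 0,"grip": 1},{"tx": 0,"ty": 0.5,"tz": 1,"rx": 0,"ry": 0,"rz": 0,"grip": 1},{"tx": 0,"ty": 0.5,"tz": 1,"rx": 0,"ry": 0,"rz": 0,"grip": 1},{"tx": 0,"ty": 0.5,"tz": 1,"rx": 0,"ry": 0,"rz": 0,"grip": 1},{"tx": 0,"ty": 0.5,"tz": 1,"rx": 0,"ry": 0,"rz": 0,"grip": 1},{"tx": 0,"ty": 0.5,"tz": 1,"rx": 0,"ry": 0,"rz": 0,"grip": 1}]}}

```text
clock: 13.68
tcp_pos: [0.5543, 0.1785, 0.2255]
orientation: [0.628, 3.077, 0.002]
contact_force: [0.2, -0.3, -0.0]
grip_width: -0.0002
```

Call:
{"api": "drive_tool", "payload": {"commands": [{"tx": 0.2,"ty": 1,"tz": 0,"rx": 0,"ry": 0,"rz": 0,"grip": 1},{"tx": 0.2,"ty": 1,"tz": 0,"rx": 0,"ry": 0,"rz": 0,"grip": 1},{"tx": 0.2,"ty": 1,"tz": 0,"rx": 0,"ry": 0,"rz": 0,"grip": 1},{"tx": 0.2,"ty": 1,"tz": 0,"rx": 0,"ry": 0,"rz": 0,"grip": 1},{"tx": 0,"ty": 1,"tz": 0,"rx": 0,"ry": 0,"rz": 0,"grip": 1},{"tx": 0,"ty": 1,"tz": 0,"rx": 0,"ry": 0,"rz": 0,"grip": 1},{"tx": 0,"ty": 1,"tz": 0,"rx": 0,"ry": 0,"rz": 0,"grip": 1},{"tx": 0,"ty": 0,"tz": 0,"rx": 0,"ry": 0,"rz": 0,"grip": 1}]}}

```text
clock: 14.68
tcp_pos: [0.5699, 0.3203, 0.223]
orientation: [-0.623, -3.079, -0.001]
contact_force: [0.1, -0.4, 0.2]
grip_width: 0.0002
```

Run:
```python
from h import *
f=eyes.grab_frame("top"); I=f["frame"]; rotor(f)
cv2.imwrite("pics/t6.png",cv2.resize(I[150:340,140:340],None,fx=3,fy=3,interpolation=cv2.INTER_CUBIC))
f=eyes.grab_frame("side"); I=f["frame"]
cv2.imwrite("pics/s6.png",cv2.resize(I[120:270,180:380],None,fx=4,fy=4,interpolation=cv2.INTER_CUBIC))
```

```text
hub [0.551098   0.01109327] weight [ 0.52086817 -0.03337896] dist 0.05377380297739903 ang 55.79424086565162 want 57.02031433832569
```

View pics/t6.png

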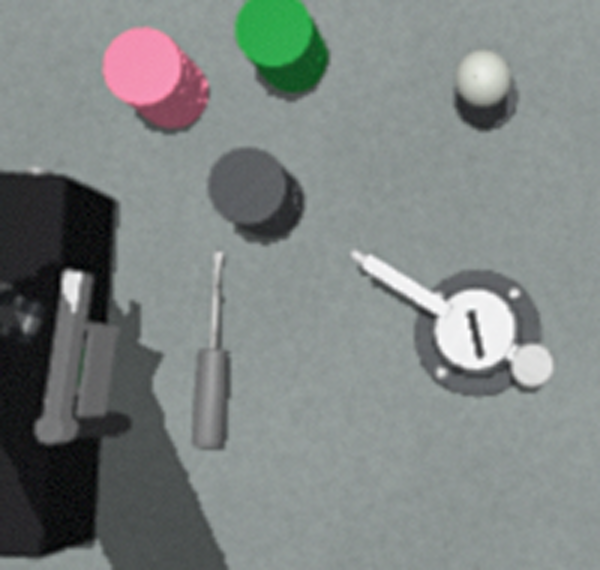

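View pics/s6.png

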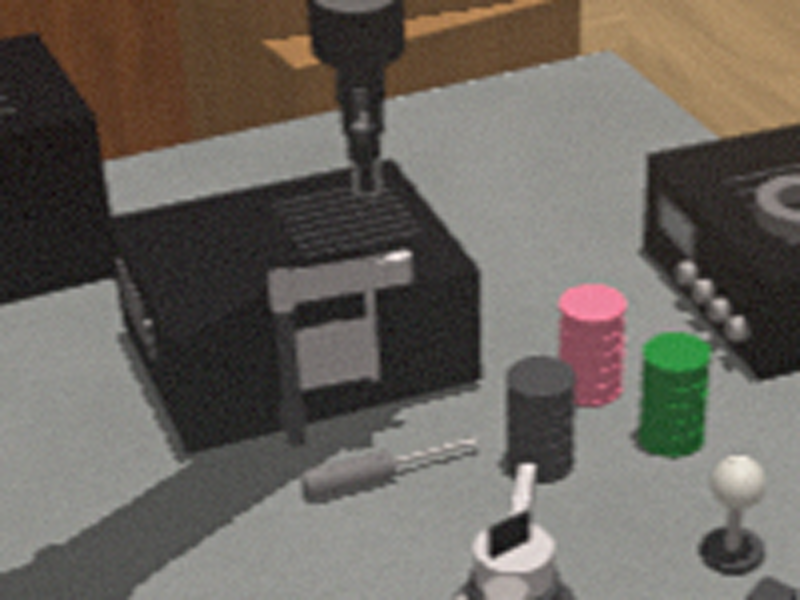

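Run:
```python
from h import *
f=eyes.grab_frame("top"); I=f["frame"]
hub=np.array([.5505,.0102]); P,u,v=cloud(f); g=cv2.cvtColor(I,cv2.COLOR_BGR2GRAY)[v,u]
rr=np.hypot(P[:,0]-hub[0],P[:,1]-hub[1]); s=(g>170)&(P[:,2]>.06)&(P[:,2]<.1)&(rr>.04)&(rr<.12)&(P[:,0]>.57)
w=world(f,np.c_[u[s],v[s]],.081)[:,:2]; m=w.mean(0); k=np.linalg.svd(w-m)[2][0]; k=k*np.sign(k[0])
for t in ([.661,.1803],[.662,.182],[.6592,.1809]):
    for o in (m,hub):
        e=np.array(t)-o; print("fit ang",np.degrees(np.arctan2(k[1],k[0])),"lat",k[0]*e[1]-k[1]*e[0])
```

```text
fit ang 57.00722104211854 lat -0.00017176358475595732
fit ang 57.00722104211854 lat -5.556208172746713e-05
fit ang 57.00722104211854 lat -8.479612262561609e-05
fit ang 57.00722104211854 lat 3.140538040290186e-05
fit ang 57.00722104211854 lat 0.0016646869793811442
fit ang 57.00722104211854 lat 0.0017808884824096621
```

Call:
{"api": "drive_tool", "payload": {"commands": [{"tx": 0,"ty": 0.1,"tz": -0.8,"rx": 0,"ry": 0,"rz": 0,"grip": 1},{"tx": 0,"ty": 0,"tz": -0.8,"rx": 0,"ry": 0,"rz": 0,"grip": 1},{"tx": 0,"ty": 0,"tz": -0.8,"rx": 0,"ry": 0,"rz": 0,"grip": 1},{"tx": 0,"ty": 0,"tz": -0.8,"rx": 0,"ry": 0,"rz": 0,"grip": 1},{"tx": 0,"ty": 0,"tz": 0,"rx": 0,"ry": 0,"rz": 0,"grip": 1}]}}

```text
clock: 15.45
tcp_pos: [0.5696, 0.3192, 0.1573]
orientation: [-0.628, -3.076, 0.004]
contact_force: [0.2, -0.1, 0.7]
grip_width: 0.0001
```

Run:
```python
from h import *
c=np.array([.482,.3006]); p=np.array([.570,.3225]); R=np.hypot(*(p-c)); a0=np.degrees(np.arctan2(*(p-c)[::-1])); print(R,a0)
for t in np.arange(a0-6,-70,-6):
    q=c+R*np.array([np.cos(np.radians(t)),np.sin(np.radians(t))]); d=np.round((q-p)/.02,2); p=p+d*.02; print(round(t),d,q.round(3))
f=eyes.grab_frame("side"); I=f["frame"]
cv2.imwrite("pics/s7.png",cv2.resize(I[120:270,180:380],None,fx=4,fy=4,interpolation=cv2.INTER_CUBIC))
```

```text
0.09068412209422329 13.97494819362311
8 [ 0.09 -0.47] [0.572 0.313]
2 [ 0.04 -0.47] [0.573 0.304]
-4 [-0.01 -0.47] [0.572 0.294]
-10 [-0.06 -0.47] [0.571 0.285]
-16 [-0.1  -0.47] [0.569 0.276]
-22 [-0.16 -0.45] [0.566 0.267]
-28 [-0.2  -0.43] [0.562 0.258]
-34 [-0.24 -0.4 ] [0.557 0.25 ]
-40 [-0.29 -0.38] [0.551 0.242]
-46 [-0.32 -0.35] [0.545 0.235]
-52 [-0.36 -0.31] [0.538 0.229]
-58 [-0.39 -0.27] [0.53  0.224]
-64 [-0.41 -0.23] [0.522 0.219]
```

View pics/s7.png

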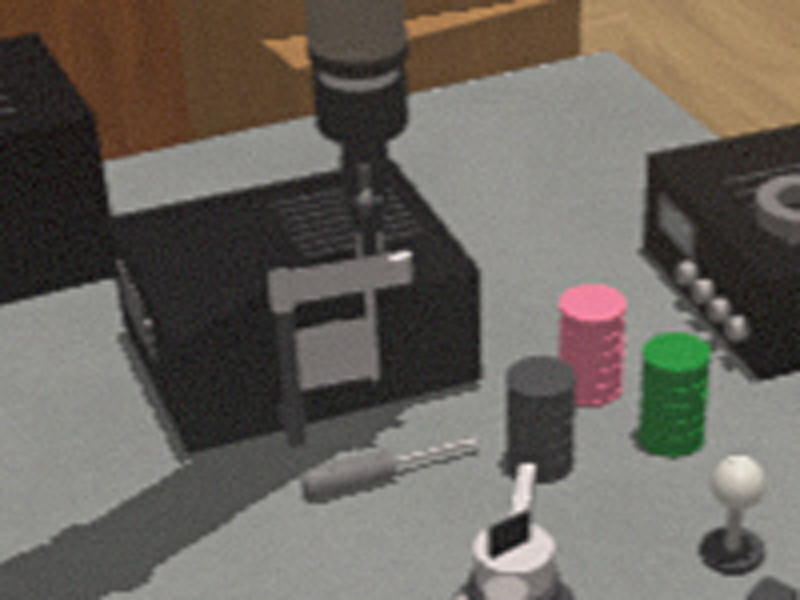

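The aim is now within 2 mm by every estimate, and the finger stands behind the lever, clear of the box. Now I'll push the lever along its arc.

Call:
{"api": "drive_tool", "payload": {"commands": [{"tx": 0.1,"ty": -0.4,"tz": 0,"rx": 0,"ry": 0,"rz": 0,"grip": 1},{"tx": 0.04,"ty": -0.47,"tz": 0,"rx": 0,"ry": 0,"rz": 0,"grip": 1},{"tx": -0.01,"ty": -0.47,"tz": 0,"rx": 0,"ry": 0,"rz": 0,"grip": 1},{"tx": -0.06,"ty": -0.47,"tz": 0,"rx": 0,"ry": 0,"rz": 0,"grip": 1},{"tx": -0.1,"ty": -0.47,"tz": 0,"rx": 0,"ry": 0,"rz": 0,"grip": 1},{"tx": -0.16,"ty": -0.45,"tz": 0,"rx": 0,"ry": 0,"rz": 0,"grip": 1},{"tx": -0.2,"ty": -0.43,"tz": 0,"rx": 0,"ry": 0,"rz": 0,"grip": 1},{"tx": -0.24,"ty": -0.4,"tz": 0,"rx": 0,"ry": 0,"rz": 0,"grip": 1}]}}

```text
clock: 16.5
tcp_pos: [0.5577, 0.248, 0.1593]
orientation: [0.629, 3.078, 0.0]
contact_force: [0.6, 1.3, 0.2]
grip_width: 0.0
```

Call:
{"api": "drive_tool", "payload": {"commands": [{"tx": -0.29,"ty": -0.38,"tz": 0,"rx": 0,"ry": 0,"rz": 0,"grip": 1},{"tx": -0.32,"ty": -0.35,"tz": 0,"rx": 0,"ry": 0,"rz": 0,"grip": 1}]}}

```text
clock: 16.75
tcp_pos: [0.5454, 0.2335, 0.1593]
orientation: [0.629, 3.078, 0.0]
contact_force: [-0.1, 1.0, 0.1]
grip_width: -0.0002
```

Run:
```python
from h import *
f=eyes.grab_frame("side"); I=f["frame"]
cv2.imwrite("pics/s8.png",cv2.resize(I[120:270,180:380],None,fx=4,fy=4,interpolation=cv2.INTER_CUBIC))
```

```text
(no output)
```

View pics/s8.png

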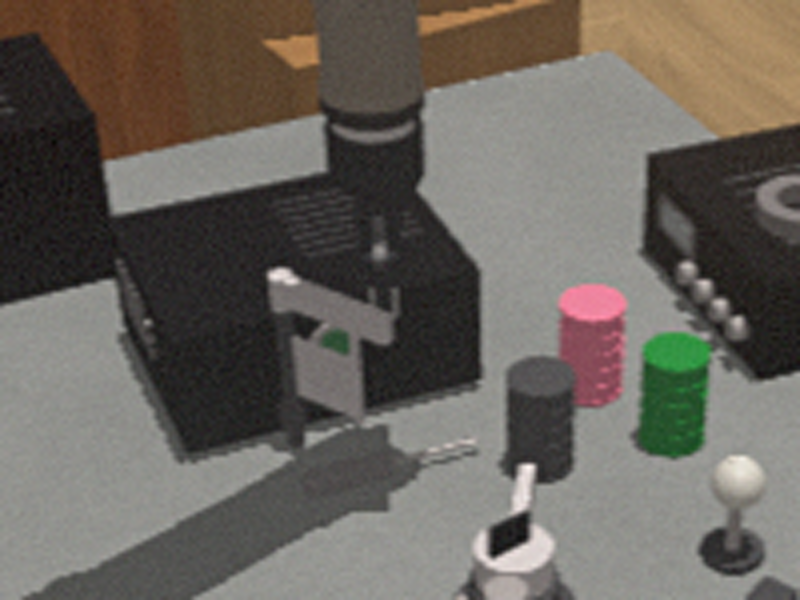

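Call:
{"api": "drive_tool", "payload": {"commands": [{"tx": -0.36,"ty": -0.31,"tz": 0,"rx": 0,"ry": 0,"rz": 0,"grip": 1},{"tx": -0.39,"ty": -0.27,"tz": 0,"rx": 0,"ry": 0,"rz": 0,"grip": 1}]}}

```text
clock: 17.05
tcp_pos: [0.5304, 0.2222, 0.1593]
orientation: [0.628, 3.078, 0.0]
contact_force: [1.4, 1.0, 0.1]
grip_width: -0.0
```

Call:
{"api": "drive_tool", "payload": {"commands": [{"tx": -0.2,"ty": -0.12,"tz": 0,"rx": 0,"ry": 0,"rz": 0,"grip": 1}]}}

```text
clock: 17.18
tcp_pos: [0.5262, 0.2196, 0.1593]
orientation: [-0.629, -3.078, 0.0]
contact_force: [0.7, 1.3, -0.1]
grip_width: -0.0004
```

Call:
{"api": "drive_tool", "payload": {"commands": [{"tx": -0.2,"ty": -0.12,"tz": 0,"rx": 0,"ry": 0,"rz": 0,"grip": 1}]}}

```text
clock: 17.3
tcp_pos: [0.525, 0.219, 0.16]
orientation: [0.627, 3.073, 0.006]
contact_force: [12.2, 6.5, -9.3]
grip_width: 0.0003
```

The force jumped to about 14 N, so the lever is on its stop. I'll back off along the contact normal and look.

Call:
{"api": "drive_tool", "payload": {"commands": [{"tx": 0,"ty": 0,"tz": 0,"rx": 0,"ry": 0,"rz": 0,"grip": 1},{"tx": 0.2,"ty": 0.1,"tz": 0,"rx": 0,"ry": 0,"rz": 0,"grip": 1},{"tx": 0.6,"ty": 0.3,"tz": 0,"rx": 0,"ry": 0,"rz": 0,"grip": 1},{"tx": 1,"ty": 0.3,"tz": 0,"rx": 0,"ry": 0,"rz": 0,"grip": 1},{"tx": 1,"ty": 0.2,"tz": 0,"rx": 0,"ry": 0,"rz": 0,"grip": 1},{"tx": 0.5,"ty": 0,"tz": 1,"rx": 0,"ry": 0,"rz": 0,"grip": 1},{"tx": 0,"ty": 0,"tz": 1,"rx": 0,"ry": 0,"rz": 0,"grip": 1},{"tx": 0,"ty": 0,"tz": 1,"rx": 0,"ry": 0,"rz": 0,"grip": 1},{"tx": 0,"ty": 0,"tz": 1,"rx": 0,"ry": 0,"rz": 0,"grip": 1},{"tx": 0,"ty": 0,"tz": 1,"rx": 0,"ry": 0,"rz": 0,"grip": 1}]}}

```text
clock: 18.55
tcp_pos: [0.589, 0.2357, 0.2597]
orientation: [-0.628, -3.077, 0.001]
contact_force: [1.0, -0.2, -0.4]
grip_width: -0.0002
```

Call:
{"api": "drive_tool", "payload": {"commands": [{"tx": 0,"ty": 1,"tz": 0.5,"rx": 0,"ry": 0,"rz": 0,"grip": 1},{"tx": 0,"ty": 1,"tz": 0,"rx": 0,"ry": 0,"rz": 0,"grip": 1},{"tx": 0,"ty": 1,"tz": 0,"rx": 0,"ry": 0,"rz": 0,"grip": 1},{"tx": 0,"ty": 1,"tz": 0,"rx": 0,"ry": 0,"rz": 0,"grip": 1},{"tx": 0,"ty": 1,"tz": 0,"rx": 0,"ry": 0,"rz": 0,"grip": 1},{"tx": 0,"ty": 1,"tz": 0,"rx": 0,"ry": 0,"rz": 0,"grip": 1},{"tx": 0,"ty": 1,"tz": 0,"rx": 0,"ry": 0,"rz": 0,"grip": 1},{"tx": 0,"ty": 0,"tz": 0,"rx": 0,"ry": 0,"rz": 0,"grip": 1}]}}

```text
clock: 19.55
tcp_pos: [0.588, 0.3781, 0.2689]
orientation: [-0.624, -3.078, -0.001]
contact_force: [-0.7, 0.7, 0.7]
grip_width: 0.0002
```

Run:
```python
from h import *
f=eyes.grab_frame("top"); I=f["frame"]
cv2.imwrite("pics/t9.png",cv2.resize(I[150:340,50:340],None,fx=2.7,fy=2.7,interpolation=cv2.INTER_CUBIC))
P,u,v=cloud(f)
l=(P[:,2]>0.165)&(P[:,2]<0.19)&(P[:,1]<0.29)&(P[:,0]>.4)&(P[:,0]<.6)&(P[:,1]>.1)
L=P[l]; print(l.sum()); m=L.mean(0); w=np.linalg.svd(L[:,:2]-m[:2])[2][0]; print("lever",m,w,np.degrees(np.arctan2(w[1],w[0])))
hub=np.array([.5505,.0102]); g=cv2.cvtColor(I,cv2.COLOR_BGR2GRAY)[v,u]
rr=np.hypot(P[:,0]-hub[0],P[:,1]-hub[1]); s=(g>170)&(P[:,2]>.06)&(P[:,2]<.1)&(rr>.04)&(rr<.12)&(P[:,0]>.57)
w=world(f,np.c_[u[s],v[s]],.081)[:,:2]; m=w.mean(0); k=np.linalg.svd(w-m)[2][0]; k=k*np.sign(k[0]); e=np.array([.661,.181])-m
print("arm ang",np.degrees(np.arctan2(k[1],k[0])),"lat",k[0]*e[1]-k[1]*e[0])
# box side edge direction: front top edge
for t in ["trap","ball_post","square_post","driver","lens_ring","mouse","mug"]:
    for d in spotter.masks_of("top",t)[:3]:
        Q,_,_=cloud(f,d["mask"]); print(t,round(d["confidence"],2),np.median(Q,0).round(4))
f=eyes.grab_frame("side"); I=f["frame"]
cv2.imwrite("pics/s9.png",cv2.resize(I[120:320,180:400],None,fx=3,fy=3,interpolation=cv2.INTER_CUBIC))
```

```text
300
lever [0.49808132 0.24117462 0.17650191] [ 0.26798828 -0.96342217] -74.45540718176484
arm ang 57.11832941977643 lat -2.0433672407872694e-05
trap 0.94 [0.658  0.1766 0.0928]
trap 0.63 [0.7767 0.1576 0.0925]
trap 0.44 [ 0.5608 -0.1606  0.015 ]
ball_post 0.57 [7.393e-01 5.000e-04 8.430e-02]
square_post 0.76 [ 0.6813 -0.1332  0.0613]
square_post 0.75 [0.6582 0.1749 0.0931]
driver 0.68 [0.4994 0.2235 0.0224]
lens_ring 0.5 [ 0.5608 -0.1598  0.0147]
mouse 0.8 [ 0.4115 -0.464   0.0285]
mouse 0.35 [0.4931 0.2595 0.1766]
mug 0.68 [ 0.4062 -0.1697  0.015 ]
mug 0.21 [0.6584 0.1765 0.093 ]
```

View pics/t9.png

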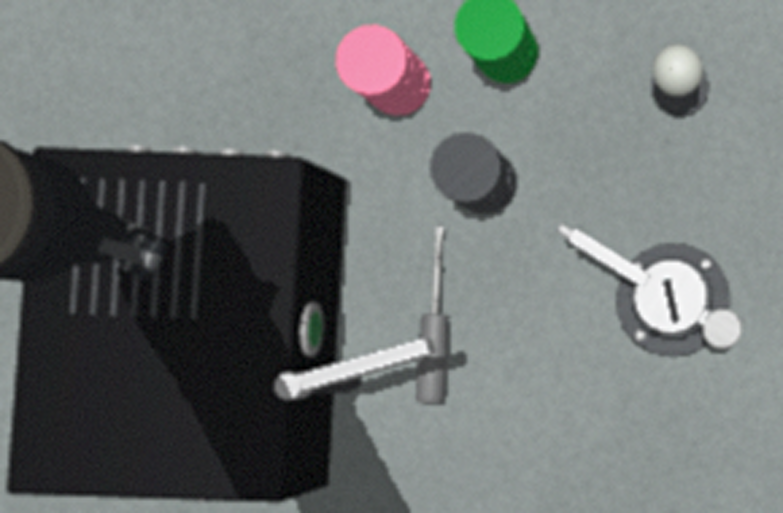

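View pics/s9.png

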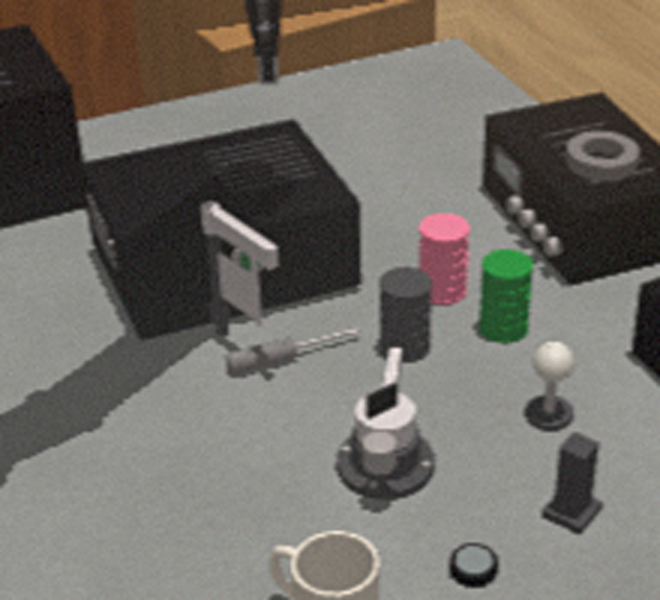

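Run:
```python
from h import *
print(workorder.hand_in(), status.get_obs()["clock"])
```

```text
the job is handed in; nothing more can be done
the job is handed in; nothing more can be done
```

The turret's arm now points at the trap, and the shutter was opened to its stop after that. I handed the job in at about 20 s of the 58 s allowed; it gives no verdict.

- **Turret:** I pushed the arm clockwise to about 57°, using the closed fingertips. The first stop left the line about 5 mm off the trap's axis by the arm-line fit, so I gave it one small nudge. The arm-line fit then put the line within about 2 mm of the axis. One other reading, from the hub and counterweight, gave 55.8° (about 4 mm off), still inside the 12 mm tolerance.
- **Shutter:** I pushed the lever round until the force jumped to about 14 N at the stop, then backed away. It stands at about 1.23 rad by the final picture, against a stop at 1.25 and a threshold of 1.12.
- **Loose things:** In the last check the trap, ball post, square post, driver, lens ring and mug were within about 3 mm of where they started. The mouse had no starting measurement to compare with, but I never went near it.
- **Robot:** It stands clear of everything above the projector.

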